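# Close up the spice rack by rolling two jars along it

### The arm

A 7-joint arm with a two-finger parallel gripper is mounted at the origin on a cart in front of the work surface, level with it; the furniture and walls round the work are solid. World frame = base frame: x ahead of the robot, y to its left, z up, the work surface at z = 0. Lengths are in m, angles in degrees, forces in N, time in s.
With the tool pointing down it reaches from about 0.35 to 0.9 m from the base axis. Payload 7.2 kg.
Tool frame: the origin (TCP) lies at the very end of the fingers, on their centre line; the grasp point (between the pads) lies 19 mm behind it; z points along the fingers, y is the line along which they close (so a half turn about z gives the same grasp; the last joint's range is limited). The gripper opens to 88 mm and grips with 3 to 60 N. Pads are 20 mm wide; open, the fingers measure 115 mm over their backs; the gripper's body (75 mm by 178 mm) begins 61 mm behind the grasp point.
Start: joints at [69.316, 23.554, -0.728, 91.456, 0.321, 64.991, -4.71], TCP at [0.18, -0.598, 0.186] pointing down, gripper open.
Joint ranges: [-169.25, 169.25], [-16.82, 113.86], [-84.01, 82.57], [7.8, 145.47], [-59.2, 239.2], [7.22, 106.19], [-163.78, 163.78]. Speed limits (degrees/s): [136.94, 136.94, 172.46, 172.46, 180, 180, 180].

### API

Orientations are given as a 3x3 rotation matrix whose columns are the frame's x, y, z axes.
In Python, from station import telemetry, viewer, manip gives the robot as it stands.
- The arm moves only by the shell command python3 -m jog 'ROWS' [FORCE]. ROWS is JSON, a list of rows, each a list of 3 entries, a list of its own where there are three numbers: the closure in counts, from 0 (fully open) to 255 (shut), then the shift along the tool's x, y, z in m, then the turn, a rotation vector about the tool's x, y, z in rad. A call has 1 to 12 rows; each row shifts and turns the commanded pose from where the row before left it, along the tool's axes as they then stand; what a row does not reach is not made up. A row lasts 1/12 s, in which the tool goes at most 41.7 mm and 7.16 degrees, less where a joint would pass 70% of its speed; a pose out of reach is approached as far as the arm can. A call with a gripper value outside its range is refused whole. The fingers move at their own pace and stop on an object; FORCE is the grip in N (left out, the last holds). Time passes only in rows, so rows that do not move let the fingers close. It gives the time, the measured TCP pose, the force, the opening and the grip force at its end, in the units of the state.
- telemetry.read_state(): the state, without advancing time (a new reading comes with each control period).
- viewer.snapshot(name): name is "side" or "top"; returns a dict with "pixels" (384x512x3 uint8, red, green, blue), "fx", "fy", "cx", "cy" (pixels), "rvec" (rotation vector, rad) and "tvec" (3), from world to camera coordinates, as OpenCV has them. Camera axes: x right, y down, z forward; pixel columns grow to the right and rows downward; lengths in m; the calibration is good to about 2 mm. A picture is of the moment at which its call begins. There is no depth.
- manip.hand_in(): hands the job in; it is judged then, once.
The state is a dict: "time": time; "joint_pos": joint angles; "joint_vel": joint speeds; "tau": joint torques, N m; "tool_pos": TCP position; "eef_rot": TCP orientation; "ft_force": force on the tool from outside, world axes, zero at the start; "torque": the same for the moment, N m; "opening": finger opening in m; "finger_force": force on a finger pad.
Only numpy, scipy, OpenCV 4.12 (cv2) and the standard library are available. Lean on these libraries where they do the work, as an engineer would, in place of code of your own. Each camera call takes 0.05 s, during which the arm holds its last target. There are 200 camera calls.

### The job

In the wooden spice rack, roll the two jars that lie apart from the left end jar along to the left with a fingertip, so that they fill the other two cradles and all three jars lie side by side, one in each cradle. Do not lift a jar out of the rack, do not move the left end jar out of its cradle, and leave the salt shaker, the red-lidded jar and the stirrer pot that stand round the rack where they are.

Things in the scene. Friction and masses are not known exactly. Their poses are not given: they have to be found in the camera images.
- jar_a_mid (a point): A spice jar: cylinder 41 mm across, 105 mm long, dark cap, about 0.11 kg, lying across the rack, cap to the robot. Point: mid-axis; z from base to cap. Tips drawn lightly over its top roll it without slip (it goes half as far as they do); shoved from behind it may wedge at a crest. Left alone it rests, even on top of a crest. One jar starts in cradle 1, one in cradle 3, one on the landing; which varies.
- jar_b_mid (a point): A spice jar: cylinder 41 mm across, 105 mm long, dark cap, about 0.11 kg, lying across the rack, cap to the robot. Point: mid-axis; z from base to cap. Tips drawn lightly over its top roll it without slip (it goes half as far as they do); shoved from behind it may wedge at a crest. Left alone it rests, even on top of a crest. One jar starts in cradle 1, one in cradle 3, one on the landing; which varies.
- jar_c_mid (a point): A spice jar: cylinder 41 mm across, 105 mm long, dark cap, about 0.11 kg, lying across the rack, cap to the robot. Point: mid-axis; z from base to cap. Tips drawn lightly over its top roll it without slip (it goes half as far as they do); shoved from behind it may wedge at a crest. Left alone it rests, even on top of a crest. One jar starts in cradle 1, one in cradle 3, one on the landing; which varies.
- cradle_1 (a point): Centre of a jar lying in the left end cradle of the rack (a point 20 mm over the rack's floor, on the rack's middle line). Its y axis points left along the row, x away from the robot along a lying jar, z up; all three cradles and the rack share these axes. A jar lies here from the start and stays here.
- cradle_2 (a point): Centre of a jar lying in the middle cradle (a point 20 mm over the rack's floor, on the rack's middle line). Its y axis points left along the row, x away from the robot along a lying jar, z up; all three cradles and the rack share these axes. 52 mm to the right of cradle 1; empty at the start. Rounded crests 4 mm high (radius 60 mm), half-way between, part the cradles; a seated jar has about 1 mm of play.
- cradle_3 (a point): Centre of a jar lying in the right-hand cradle (a point 20 mm over the rack's floor, on the rack's middle line). Its y axis points left along the row, x away from the robot along a lying jar, z up; all three cradles and the rack share these axes. 52 mm to the right of cradle 2. One more crest, 26 mm to its right, parts it from the flat landing, where a jar's axis can lie 51 to 124 mm right of this point, on the same level.
- rack_center (a point): Centre of the rack in plan, 30 mm above the counter. The rack is a fixed wooden tray 129 x 290 mm, its long side along the row: floor 10 mm and rim 24 mm above the counter, jars' tops 51 mm. Right of the three cradles it has a flat landing; at the left end is half a crest, then the end board.
- salt_mill: Salt shaker, 44 mm wide, 90 mm tall, behind the rack. Not part of the job.
- honey_jar: Glass jar with a red lid, 56 mm wide, 80 mm tall, left of the rack. Not part of the job.
- stirrer_pot: White pot of wooden stirrers, 70 mm wide, 145 mm tall with the stirrers, at the near left of the rack. Not part of the job.

How it is judged:
By the outcome, as a careful person would: the job done as asked, in the order asked, and still so for the second after the job is handed in, with the robot touching nothing.
It also fails if it takes over 72 s, if anything falls off the work surface, if the arm or the gripper's body presses on something with over 40 N, if the wrist force passes 120 N, or if a joint passes its speed limit or range.

## Working session

There is one attempt and no reset: what is moved stays moved. The work goes in short steps, Python scripts to look and compute and a shell command to move; the robot and the scene stay as the last step left them, time stands still between calls to the robot, and variables do not carry over. Pictures are saved under pics/ and viewed, at most 10 in all, crops included, and the job is handed in when it is done.

```bash
mkdir -p pics; cat > h.py <<'E'
import numpy as np, cv2
from station import telemetry, viewer, manip
def snap(n,f=None):
    s=viewer.snapshot(n)
    if f: cv2.imwrite('pics/'+f,cv2.cvtColor(s['pixels'],cv2.COLOR_RGB2BGR))
    return s
def ray(s,u,v,z):
    R=cv2.Rodrigues(np.array(s['rvec'],float))[0];t=np.array(s['tvec'],float)
    d=R.T@np.array([(u-s['cx'])/s['fx'],(v-s['cy'])/s['fy'],1]);c=-R.T@t
    return c+d*(z-c[2])/d[2]
def proj(s,p):
    K=np.array([[s['fx'],0,s['cx']],[0,s['fy'],s['cy']],[0,0,1.]])
    return cv2.projectPoints(np.array(p,float).reshape(-1,1,3),np.array(s['rvec'],float),np.array(s['tvec'],float),K,None)[0].reshape(-1,2)
E
python3 - <<'E'
from h import *
for n in('top','side'):
    s=snap(n,n+'1.png'); R=cv2.Rodrigues(np.array(s['rvec'],float))[0]; print(n,-R.T@np.array(s['tvec']),s['fx'])
st=telemetry.read_state(); print(st['time'],st['tool_pos'],np.round(st['eef_rot'],3),st['opening'])
E
```

```text
top [0.48576465 0.11375872 0.90386497] 424.6929514481572
side [ 0.358942   -0.76553571  0.4796874 ] 466.0084025083231
0.1 [ 0.18021603 -0.59791787  0.18558206] [[ 0.957  0.289 -0.001]
 [ 0.289 -0.957  0.001]
 [-0.    -0.002 -1.   ]] 0.08775458415790807
```

View pics/top1.png

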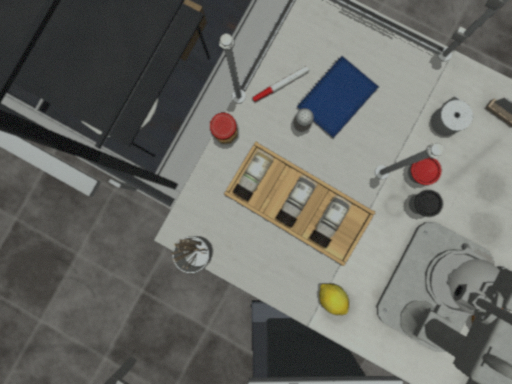

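View pics/side1.png

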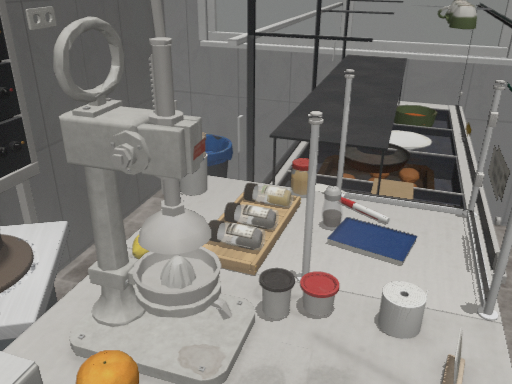

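The top view shows the rack with corners near (254,143), (375,210), (345,263) and (226,192). The jars are at about (254,175) for the left end, (296,200) and (329,221). There is a post with its base at about (380,175), behind the right end, and the pot is at (190,252).

```bash
python3 - <<'E'
from h import *
s=snap('top'); im=s['pixels']
hsv=cv2.cvtColor(im,cv2.COLOR_RGB2HSV)
m=cv2.inRange(hsv,(10,70,80),(25,255,255)); m[:, :215]=0; m[:,385:]=0; m[:135]=0; m[275:]=0
m=cv2.morphologyEx(m,cv2.MORPH_OPEN,np.ones((3,3)))
p=np.argwhere(m>0)[:,::-1].astype(np.float32)
# rim top at z=.024: world points then minAreaRect in mm
w=np.array([ray(s,u,v,.024)[:2] for u,v in p],np.float32)*1000
r=cv2.minAreaRect(w); print('rim rect',r); box=cv2.boxPoints(r); print(box)
for u,v in [(380,177),(435,150),(238,98),(228,42)]: print('post',u,v,ray(s,u,v,0))
for u,v in [(190,252),(223,127),(303,120)]: print(ray(s,u,v,.08))
big=cv2.resize(im[135:275,215:385],None,fx=4.4,fy=4.2,interpolation=cv2.INTER_CUBIC)
big=cv2.resize(im[135:270,215:385],(765,600) if 0 else (748,594),interpolation=cv2.INTER_CUBIC)
cv2.imwrite('pics/crop1.png',cv2.cvtColor(big,cv2.COLOR_RGB2BGR)) # 4.4x
E
```

```text
rim rect ((519.5712280273438, 44.11866760253906), (286.93072509765625, 127.57575225830078), 57.605918884277344)
[[ 388.84973   -42.847397]
 [ 496.57254  -111.19478 ]
 [ 650.2927    131.08473 ]
 [ 542.56995   199.43211 ]]
post 380 177 [ 0.57012494 -0.13162032  0.        ]
post 435 150 [ 0.62438858 -0.25002415  0.        ]
post 238 98 [0.75081311 0.16593471 0.        ]
post 228 42 [0.87655946 0.18504808 0.        ]
[0.42734498 0.2610901  0.08      ]
[0.6701775  0.19221995 0.08      ]
[0.67912205 0.03466738 0.08      ]
```

View pics/crop1.png

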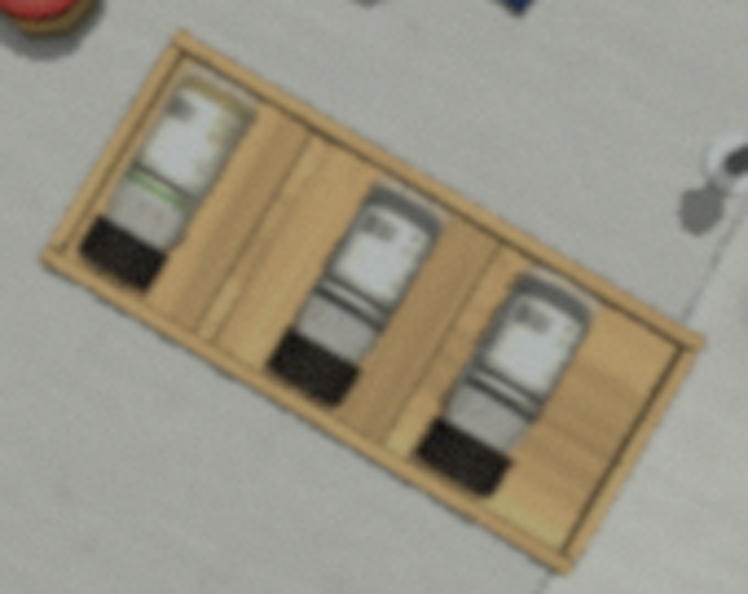

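The enlarged crop shows dark caps at about (122,252), (313,365) and (463,458), with the landing on the right. Next I'll get rack-frame positions for the jars and find out where the tall press stands relative to the approach path.

```bash
cat >> h.py <<'E'
C=np.array([.5195,.0441]); a=np.deg2rad(57.6)
Y=np.array([np.cos(a),np.sin(a)]); X=np.array([np.sin(a),-np.cos(a)])
def rk(p): d=np.array(p[:2])-C; return np.round(np.array([d@X,d@Y])*1000,1)
def wd(x,y): return C+X*x+Y*y
def caps(s):
    hsv=cv2.cvtColor(s['pixels'],cv2.COLOR_RGB2HSV); m=(hsv[...,2]<62).astype(np.uint8)
    n,l,st,c=cv2.connectedComponentsWithStats(m); out=[]
    for i in range(1,n):
        if st[i,4]<40: continue
        r=rk(ray(s,*c[i],.0305))
        if abs(r[0])<65 and abs(r[1])<145: out.append((r,st[i,4]))
    return out
E
python3 - <<'E'
from h import *
s=snap('top'); print(caps(s))
im=s['pixels']
# jar bodies: non-wood inside the rack, profile along row at cap x band
hsv=cv2.cvtColor(im,cv2.COLOR_RGB2HSV)
for x in(-45,-35,0,15):
    row=''
    for y in range(140,-141,-3):
        u,v=np.round(proj(s,[*wd(x/1000,y/1000),.0305])[0]).astype(int)
        row+=('#' if hsv[v,u,1]<70 or hsv[v,u,2]<60 else '.')
    print(x,row)
for u,v in [(385,300),(430,225),(495,255),(465,345),(460,285),(415,320),(430,335)]:
    print((u,v),*[np.round(ray(s,u,v,z),3) for z in(0,.2,.35)])
t=snap('side')
for u,v in [(115,315),(85,330),(245,355),(180,320)]: print('side',(u,v),np.round(ray(t,u,v,0),3))
# height of press top above the base at (115,315): ring top row ~20 , head row 115
b=ray(t,115,310,0)
for z in(.2,.3,.4,.5,.6): print(z,proj(t,[b[0],b[1],z]))
print(proj(t,[[.18,-.6,.186],[.3,-.26,.2],[0,0,.3]]))
E
```

```text
[(array([-41.8, 110.5]), np.int32(160)), (array([-41.9,   6.6]), np.int32(175)), (array([-41.8, -73.6]), np.int32(181))]
-45 .....############......................############..............#############................
-35 ....############.......................############...............############................
0 ....#############......................############..............#############................
15 ....#############.....................#############..............##############...............
(385, 300) [ 0.313 -0.13   0.   ] [ 0.352 -0.076  0.2  ] [ 0.38  -0.036  0.35 ]
(430, 225) [ 0.466 -0.231  0.   ] [ 0.471 -0.155  0.2  ] [ 0.474 -0.097  0.35 ]
(495, 255) [ 0.401 -0.361  0.   ] [ 0.42  -0.256  0.2  ] [ 0.434 -0.177  0.35 ]
(465, 345) [ 0.219 -0.288  0.   ] [ 0.278 -0.199  0.2  ] [ 0.323 -0.133  0.35 ]
(460, 285) [ 0.341 -0.286  0.   ] [ 0.373 -0.197  0.2  ] [ 0.397 -0.131  0.35 ]
(415, 320) [ 0.272 -0.19   0.   ] [ 0.319 -0.122  0.2  ] [ 0.354 -0.072  0.35 ]
(430, 335) [ 0.241 -0.219  0.   ] [ 0.295 -0.145  0.2  ] [ 0.336 -0.09   0.35 ]
side (115, 315) [ 0.267 -0.171  0.   ]
side (85, 330) [ 0.227 -0.196  0.   ]
side (245, 355) [ 0.447 -0.29   0.   ]
side (180, 320) [ 0.364 -0.201  0.   ]
0.2 [[ 97.56255819 193.82059916]]
0.3 [[ 86.95887654 123.17208356]]
0.4 [[74.70817935 41.55009594]]
0.5 [[ 60.39442181 -53.81732043]]
0.6 [[  43.4485486  -166.72157652]]
[[-160.997841    603.09332902]
 [ 118.72868029  227.93071338]
 [ -91.57958994  100.31856498]]
```

The cap positions in the rack frame are 110.5, 6.6 and −73.6 mm. They match cradle 1 (111), cradle 3 (7) and the landing. The press is up to about 0.43 m tall and stands between the arm and the rack, so I'll lift to 0.5 m first.

```bash
python3 -m jog '[[168,[0,0,-0.036],[0,0,0]],[168,[0,0,-0.036],[0,0,0]],[168,[0,0,-0.036],[0,0,0]],[168,[0,0,-0.036],[0,0,0]],[168,[0,0,-0.036],[0,0,0]],[168,[0,0,-0.036],[0,0,0]],[168,[0,0,-0.036],[0,0,0]],[168,[0,0,-0.036],[0,0,0]],[168,[0,0,-0.03],[0,0,0]],[168,[0,0,0],[0,0,0]],[168,[0,0,0],[0,0,0]]]'
```

```text
time: 1.17
tool_pos: [0.1805, -0.5989, 0.5059]
eef_rot: [[0.957, 0.289, 0.001], [0.289, -0.957, -0.003], [0.0, 0.003, -1.0]]
ft_force: [-0.2, -0.4, -0.9]
opening: 0.0299
finger_force: 0.0
```

```bash
python3 -m jog '[[168,[0.025,-0.026,0],[0,0,0]],[168,[0.025,-0.026,0],[0,0,0]],[168,[0.025,-0.026,0],[0,0,0]],[168,[0.025,-0.026,0],[0,0,0]],[168,[0.025,-0.026,0],[0,0,0]],[168,[0.025,-0.026,0],[0,0,0]],[168,[0.025,-0.026,0],[0,0,0]],[168,[0.025,-0.026,0],[0,0,0]],[168,[0.025,-0.026,0],[0,0,0]],[168,[0.025,-0.026,0],[0,0,0]],[168,[0,0,0],[0,0,0]],[168,[0,0,0],[0,0,0]]]'
python3 -m jog '[[168,[0.025,-0.026,0],[0,0,0]],[168,[0.025,-0.026,0],[0,0,0]],[168,[0.025,-0.026,0],[0,0,0]],[168,[0.025,-0.026,0],[0,0,0]],[168,[0.025,-0.026,0],[0,0,0]],[168,[0.025,-0.026,0],[0,0,0]],[168,[0.025,-0.026,0],[0,0,0]],[168,[0.025,-0.026,0],[0,0,0]],[168,[0.025,-0.026,0],[0,0,0]],[168,[0.025,-0.026,0],[0,0,0]],[168,[0,0,0],[0,0,0]],[168,[0,0,0],[0,0,0]]]'
python3 -m jog '[[168,[0,0,0],[0,0,-0.119]],[168,[0,0,0],[0,0,-0.119]],[168,[0,0,0],[0,0,-0.119]],[168,[0,0,0],[0,0,-0.119]],[168,[0,0,0],[0,0,-0.119]],[168,[0,0,0],[0,0,-0.119]],[168,[0,0,0],[0,0,0]],[168,[0,0,0],[0,0,0]]]'
```

```text
time: 2.17
tool_pos: [0.3451, -0.2755, 0.5034]
eef_rot: [[0.956, 0.293, -0.001], [0.293, -0.956, 0.0], [-0.001, -0.001, -1.0]]
ft_force: [0.0, -0.3, 0.3]
opening: 0.0299
finger_force: 0.0
time: 3.17
tool_pos: [0.5095, 0.044, 0.5024]
eef_rot: [[0.957, 0.291, -0.003], [0.291, -0.957, 0.0], [-0.003, -0.001, -1.0]]
ft_force: [-0.2, -0.5, -0.5]
opening: 0.0302
finger_force: 0.0
time: 3.83
tool_pos: [0.509, 0.0416, 0.504]
eef_rot: [[0.54, 0.841, -0.001], [0.841, -0.54, -0.001], [-0.001, 0.0, -1.0]]
ft_force: [-0.4, 0.1, -0.3]
opening: 0.0299
finger_force: 0.0
```

```bash
python3 -m jog '[[168,[0.0055,0.0075,0.036],[0,0,0]],[168,[0,0,0.036],[0,0,0]],[168,[0,0,0.036],[0,0,0]],[168,[0,0,0.036],[0,0,0]],[168,[0,0,0.036],[0,0,0]],[168,[0,0,0.036],[0,0,0]],[168,[0,0,0.036],[0,0,0]],[168,[0,0,0.036],[0,0,0]],[168,[0,0,0.036],[0,0,0]],[168,[0,0,0.036],[0,0,0]],[168,[0,0,0.036],[0,0,0]]]'
python3 -m jog '[[168,[0,0,0.018],[0,0,0]],[168,[0,0,0.01],[0,0,0]],[168,[0,0,0],[0,0,0]],[168,[0,0,0],[0,0,0]],[168,[0,0,0],[0,0,0]]]'
python3 - <<'E'
from h import *
for i in range(6):
    s=snap('side','s2.png' if i==5 else None); st=telemetry.read_state(); print(np.round(st['tool_pos'],4),rk(st['tool_pos']),np.round(st['ft_force'],1))
E
```

```text
time: 4.75
tool_pos: [0.518, 0.0429, 0.1067]
eef_rot: [[0.54, 0.842, 0.0], [0.842, -0.54, -0.001], [-0.001, 0.001, -1.0]]
ft_force: [0.8, -0.6, 0.4]
opening: 0.0301
finger_force: 0.0
time: 5.17
tool_pos: [0.5195, 0.0444, 0.0818]
eef_rot: [[0.536, 0.844, 0.002], [0.844, -0.536, -0.0], [0.001, 0.002, -1.0]]
ft_force: [0.0, 0.1, 0.6]
opening: 0.0303
finger_force: 0.0
[0.5196 0.0444 0.082 ] [-0.1  0.3] [-0.4 -0.3  0.2]
[0.5195 0.0444 0.0819] [-0.2  0.2] [-0.2  0.1 -0.1]
[0.5193 0.0444 0.0817] [-0.3  0.2] [0.5 0.5 1. ]
[0.5191 0.0444 0.0815] [-0.5 -0. ] [-0.6 -0.1  0.5]
[0.5189 0.0444 0.0813] [-0.6 -0.1] [ 0.1 -0.5 -0.3]
[0.5187 0.0443 0.081 ] [-0.8 -0.2] [ 0.3 -0.4  0.6]
```

View pics/s2.png

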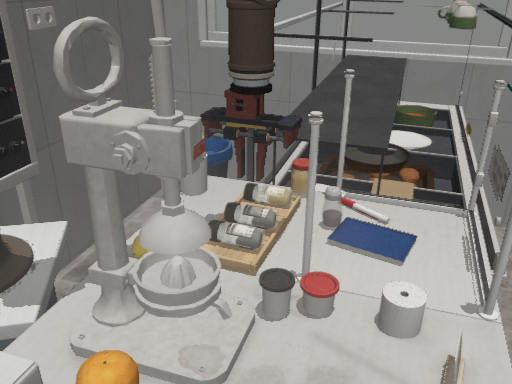

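The side view shows the fingertips at about (240,165)–(265,180), just above and to the left of the middle jar's top at (250,207). The side-view perspective is consistent with the tips being above that jar. I'll come down gently to contact.

```bash
python3 -m jog '[[168,[-0.002,0,0.015],[0,0,0]],[168,[0,0,0.011],[0,0,0]],[168,[0,0,0.001],[0,0,0]],[168,[0,0,0],[0,0,0]],[168,[0,0,0],[0,0,0]],[168,[0,0,0],[0,0,0]]]'
python3 -m jog '[[168,[0,0,0.001],[0,0,0]],[168,[0,0,0.001],[0,0,0]],[168,[0,0,0],[0,0,0]],[168,[0,0,0],[0,0,0]],[168,[0,0,0],[0,0,0]]]'
```

```text
time: 5.97
tool_pos: [0.5176, 0.0429, 0.0538]
eef_rot: [[0.535, 0.845, 0.001], [0.845, -0.535, 0.0], [0.0, 0.0, -1.0]]
ft_force: [-0.4, 0.2, -0.0]
opening: 0.03
finger_force: 0.0
time: 6.38
tool_pos: [0.5173, 0.0428, 0.0514]
eef_rot: [[0.535, 0.845, 0.0], [0.845, -0.535, 0.0], [0.0, 0.0, -1.0]]
ft_force: [-0.3, 0.2, -0.4]
opening: 0.0295
finger_force: 0.0
```

```bash
python3 -m jog '[[168,[0,0,0.001],[0,0,0]],[168,[0,0,0],[0,0,0]],[168,[0,0,0],[0,0,0]],[168,[0,0,0],[0,0,0]]]'
python3 -m jog '[[168,[0,0,0.001],[0,0,0]],[168,[0,0,0],[0,0,0]],[168,[0,0,0],[0,0,0]],[168,[0,0,0],[0,0,0]]]'
```

```text
time: 6.72
tool_pos: [0.5172, 0.0427, 0.0503]
eef_rot: [[0.535, 0.845, -0.0], [0.845, -0.535, -0.0], [-0.0, -0.0, -1.0]]
ft_force: [-0.5, -0.1, 0.6]
opening: 0.0296
finger_force: 0.0
time: 7.05
tool_pos: [0.5172, 0.0427, 0.0493]
eef_rot: [[0.535, 0.845, 0.0], [0.845, -0.535, -0.0], [-0.0, 0.0, -1.0]]
ft_force: [-0.4, -0.5, -0.2]
opening: 0.0299
finger_force: 0.0
```

```bash
python3 -m jog '[[168,[0,0,0.001],[0,0,0]],[168,[0,0,0],[0,0,0]],[168,[0,0,0],[0,0,0]],[168,[0,0,0],[0,0,0]]]'
python3 -m jog '[[168,[0,0,0.001],[0,0,0]],[168,[0,0,0],[0,0,0]],[168,[0,0,0],[0,0,0]],[168,[0,0,0],[0,0,0]]]'
```

```text
time: 7.38
tool_pos: [0.5172, 0.0427, 0.0483]
eef_rot: [[0.535, 0.845, -0.0], [0.845, -0.535, -0.0], [-0.0, -0.0, -1.0]]
ft_force: [-0.0, 0.5, -0.9]
opening: 0.03
finger_force: 0.0
time: 7.72
tool_pos: [0.5172, 0.0427, 0.0473]
eef_rot: [[0.535, 0.845, 0.0], [0.845, -0.535, -0.0], [-0.0, 0.0, -1.0]]
ft_force: [-0.2, -0.2, 0.1]
opening: 0.0299
finger_force: 0.0
```

No contact down to 47 mm, so I may be behind the top of the jar. I'll raise, centre over the jar and feel for contact again.

```bash
python3 -m jog '[[168,[0,0,-0.008],[0,0,0]],[168,[0.009,0,0],[0,0,0]],[168,[0,0,0],[0,0,0]],[168,[0,0,0.004],[0,0,0]],[168,[0,0,0],[0,0,0]],[168,[0,0,0],[0,0,0]],[168,[0,0,0],[0,0,0]]]'
python3 -m jog '[[168,[0,0,0.001],[0,0,0]],[168,[0,0,0],[0,0,0]],[168,[0,0,0],[0,0,0]]]'
python3 -m jog '[[168,[0,0,0.001],[0,0,0]],[168,[0,0,0],[0,0,0]],[168,[0,0,0],[0,0,0]]]'
python3 -c "
from h import *
s=snap('side','s3.png'); cv2.imwrite('pics/s3c.png',cv2.resize(cv2.cvtColor(s['pixels'][130:280,180:330],cv2.COLOR_RGB2BGR),None,fx=4,fy=4,interpolation=2))"
```

```text
time: 8.3
tool_pos: [0.5218, 0.0502, 0.0511]
eef_rot: [[0.535, 0.845, -0.001], [0.845, -0.535, -0.0], [-0.0, -0.0, -1.0]]
ft_force: [1.0, -0.6, 0.1]
opening: 0.03
finger_force: 0.0
time: 8.55
tool_pos: [0.522, 0.0503, 0.0503]
eef_rot: [[0.535, 0.845, -0.0], [0.845, -0.535, -0.0], [-0.0, -0.0, -1.0]]
ft_force: [-0.3, 0.0, -0.2]
opening: 0.03
finger_force: 0.0
time: 8.8
tool_pos: [0.522, 0.0503, 0.0493]
eef_rot: [[0.535, 0.845, -0.0], [0.845, -0.535, -0.0], [-0.0, -0.0, -1.0]]
ft_force: [0.3, -0.1, 0.2]
opening: 0.0299
finger_force: 0.0
```

View pics/s3c.png

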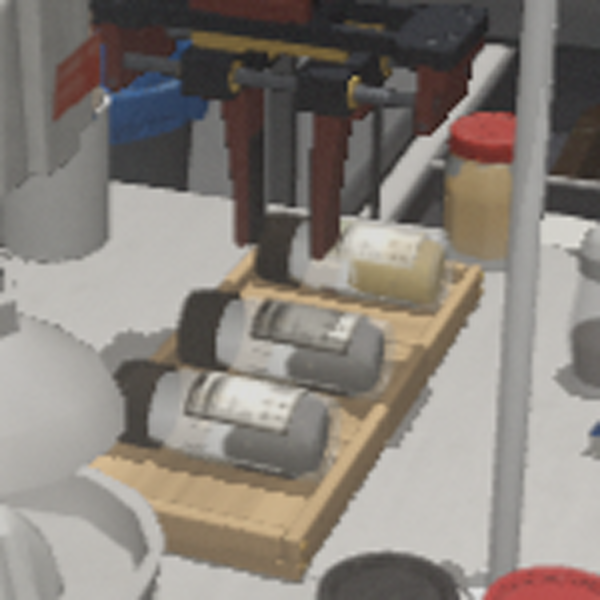

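The tips are at crop (245,243) and (322,258), which is well left of the middle jar, over the cradle 2 gap. My frame must be off somewhere, so I'll compare the two views.

```bash
python3 - <<'E'
from h import *
t=snap('side'); s=snap('top','t3.png'); st=telemetry.read_state()
for u,v in [(241,191),(260.5,194.5)]: print(rk(ray(t,u,v,.049)),ray(t,u,v,.049))
print('tip proj side',proj(t,st['tool_pos']),'top',proj(s,st['tool_pos']),rk(st['tool_pos']))
# jar tops in side view per rack frame
for y in(110.5,6.6,-73.6): print(y,proj(t,[[*wd(-.052,y/1000),.0305],[*wd(.052,y/1000),.0305]]).round(0).tolist())
E
```

```text
[-47.9  68.4] [0.51571975 0.12751392 0.049     ]
[-3.  67.8] [0.55335172 0.10296501 0.049     ]
tip proj side [[250.81056334 206.79936286]] top [[296.46783357 200.89122556]] [-1.2  6.6]
110.5 [[246.0, 191.0], [291.0, 198.0]]
6.6 [[228.0, 211.0], [276.0, 220.0]]
-73.6 [[211.0, 229.0], [262.0, 239.0]]
```

View pics/t3.png

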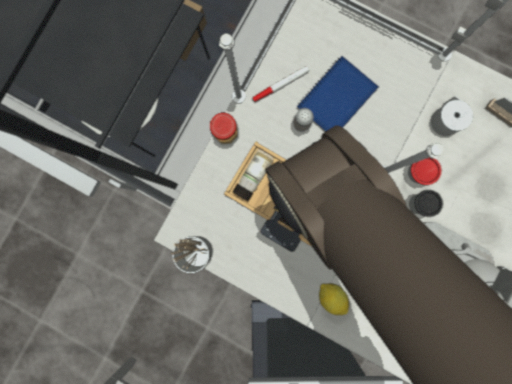

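In the side view, the midpoint of the tips (251,193) is directly above where the reported TCP projects (251,207). So the fingertips are about 20 mm higher than reported, with correct x and y. I'll keep descending with force checks.

```bash
python3 - <<'E'
from h import *
t=snap('side')
for z in(.049,.06,.065,.07,.075,.08): print(z,rk(ray(t,250.8,193,z)),proj(t,[.522,.0503,z]))
E
python3 -m jog '[[168,[0,0,0.004],[0,0,0]],[168,[0,0,0.004],[0,0,0]],[168,[0,0,0],[0,0,0]],[168,[0,0,0],[0,0,0]]]'
python3 -m jog '[[168,[0,0,0.003],[0,0,0]],[168,[0,0,0],[0,0,0]],[168,[0,0,0],[0,0,0]]]'
python3 -m jog '[[168,[0,0,0.002],[0,0,0]],[168,[0,0,0],[0,0,0]],[168,[0,0,0],[0,0,0]]]'
```

```text
0.049 [-24.7  67. ] [[250.79388134 206.97516696]]
0.06 [-16.5  45.6] [[250.82468643 202.08457096]]
0.065 [-12.7  35.9] [[250.83879196 199.84518501]]
0.07 [-9.  26.2] [[250.85296264 197.59545738]]
0.075 [-5.2 16.5] [[250.86719891 195.33531626]]
0.08 [-1.5  6.8] [[250.88150123 193.06468918]]
time: 9.33
tool_pos: [0.5217, 0.0503, 0.0409]
eef_rot: [[0.534, 0.845, -0.001], [0.845, -0.534, -0.0], [-0.0, -0.001, -1.0]]
ft_force: [-0.3, -0.2, -0.3]
opening: 0.0301
finger_force: 0.0
time: 9.58
tool_pos: [0.522, 0.0504, 0.0382]
eef_rot: [[0.535, 0.845, -0.0], [0.845, -0.535, 0.0], [-0.0, -0.0, -1.0]]
ft_force: [-0.6, 0.4, 0.2]
opening: 0.0296
finger_force: 0.0
time: 9.83
tool_pos: [0.522, 0.0503, 0.0363]
eef_rot: [[0.535, 0.845, -0.0], [0.845, -0.535, -0.0], [-0.0, -0.0, -1.0]]
ft_force: [-0.0, -0.3, -0.1]
opening: 0.0304
finger_force: 0.0
```

The image gives an offset of about 31 mm, so I expect contact at a reported z of about 0.020.

```bash
python3 -m jog '[[168,[0,0,0.004],[0,0,0]],[168,[0,0,0.003],[0,0,0]],[168,[0,0,0],[0,0,0]],[168,[0,0,0],[0,0,0]]]'
python3 -m jog '[[168,[0,0,0.003],[0,0,0]],[168,[0,0,0],[0,0,0]],[168,[0,0,0],[0,0,0]]]'
python3 - <<'E'
from h import *
t=snap('side','s4.png'); st=telemetry.read_state(); print(st['tool_pos'],st['ft_force'])
cv2.imwrite('pics/s4c.png',cv2.resize(cv2.cvtColor(t['pixels'][150:270,190:310],cv2.COLOR_RGB2BGR),None,fx=5,fy=5,interpolation=2))
E
```

```text
time: 10.17
tool_pos: [0.5218, 0.0503, 0.029]
eef_rot: [[0.535, 0.845, -0.001], [0.845, -0.535, -0.0], [-0.0, -0.0, -1.0]]
ft_force: [0.4, 0.8, 0.4]
opening: 0.0297
finger_force: 0.0
time: 10.42
tool_pos: [0.5219, 0.0504, 0.0262]
eef_rot: [[0.534, 0.845, -0.0], [0.845, -0.534, -0.0], [-0.0, -0.0, -1.0]]
ft_force: [0.4, 0.0, -0.7]
opening: 0.0297
finger_force: 0.0
[0.52201602 0.05035366 0.02631363] [-0.62304666  0.62696566  0.12055223]
```

View pics/s4c.png

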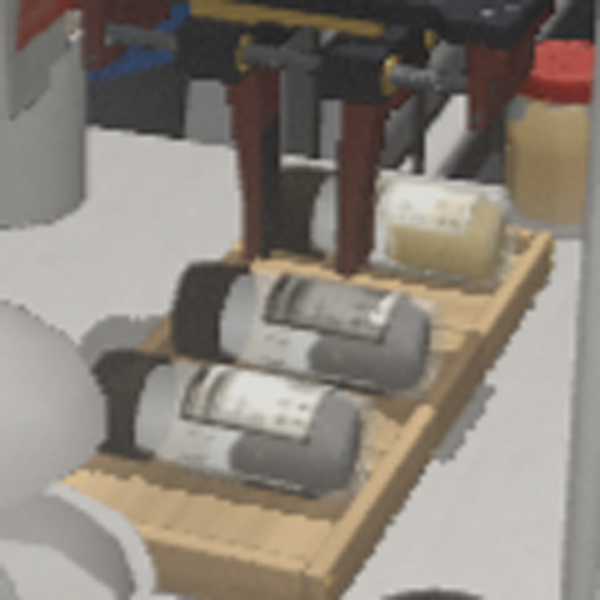

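The tips are at full-image (241,201) and (260,204). The side view alone can't separate "higher" from "further left", so I'll use the gripper body's near end in the top view (t3.png) to decide.

```bash
python3 - <<'E'
from h import *
s=snap('top'); im=s['pixels']; 
hsv=cv2.cvtColor(im,cv2.COLOR_RGB2HSV)
m=(hsv[...,2]<50).astype(np.uint8); m[:,:255]=0;m[:,305:]=0;m[:200]=0;m[:,:][255:]=0
n,l,st,c=cv2.connectedComponentsWithStats(m)
for i in range(1,n):
    if st[i,4]>60:
        q=np.argwhere(l==i)[:,::-1].astype(np.float32); r=cv2.minAreaRect(q); print(st[i],c[i],r)
        for z in(.13,.16,.2): print(z,[rk(ray(s,*b,z)).tolist() for b in cv2.boxPoints(r)])
for z in (.13,.16,.19):print('expect near end',proj(s,[*wd(-.089,.0066),z]),'B',proj(s,[*wd(-.113,.067),z]))
E
```

```text
[266 200  35  50 648] [283.7654321  225.18364198] ((281.53204345703125, 224.8240509033203), (50.5331916809082, 24.98198890686035), 55.304847717285156)
0.13 [[-60.3, 62.0], [-18.9, 43.2], [-56.8, -39.7], [-97.9, -21.0]]
0.16 [[-60.5, 61.2], [-20.7, 43.1], [-57.2, -36.6], [-96.6, -18.6]]
0.2 [[-60.8, 60.1], [-23.1, 43.0], [-57.6, -32.4], [-95.0, -15.4]]
expect near end [[275.00953866 240.54331047]] B [[239.61852814 234.68264038]]
expect near end [[275.39976688 241.38376219]] B [[238.57895938 235.28360746]]
expect near end [[275.82294039 242.29516963]] B [[237.45194418 235.93512668]]
```

The near end of the body is at about (280,235), against (275,241) expected for a height offset and (239,235) for a sideways one. So the tips are about 30 mm high, and I keep descending.

```bash
python3 -m jog '[[168,[0,0,0.002],[0,0,0]],[168,[0,0,0],[0,0,0]],[168,[0,0,0],[0,0,0]]]'
python3 -m jog '[[168,[0,0,0.0015],[0,0,0]],[168,[0,0,0],[0,0,0]],[168,[0,0,0],[0,0,0]]]'
python3 -m jog '[[168,[0,0,0.001],[0,0,0]],[168,[0,0,0],[0,0,0]],[168,[0,0,0],[0,0,0]]]'
python3 -m jog '[[168,[0,0,0.001],[0,0,0]],[168,[0,0,0],[0,0,0]],[168,[0,0,0],[0,0,0]]]'
```

```text
time: 10.77
tool_pos: [0.5219, 0.0503, 0.0242]
eef_rot: [[0.535, 0.845, -0.0], [0.845, -0.535, -0.0], [-0.0, -0.0, -1.0]]
ft_force: [-0.4, -0.7, -0.4]
opening: 0.0302
finger_force: 0.0
time: 11.02
tool_pos: [0.522, 0.0503, 0.0228]
eef_rot: [[0.535, 0.845, -0.0], [0.845, -0.535, -0.0], [-0.0, -0.0, -1.0]]
ft_force: [0.6, -0.1, -0.1]
opening: 0.03
finger_force: 0.0
time: 11.27
tool_pos: [0.522, 0.0503, 0.0218]
eef_rot: [[0.535, 0.845, -0.0], [0.845, -0.535, -0.0], [-0.0, -0.0, -1.0]]
ft_force: [-0.8, 0.1, -0.3]
opening: 0.0297
finger_force: 0.0
time: 11.52
tool_pos: [0.522, 0.0503, 0.0208]
eef_rot: [[0.535, 0.845, -0.0], [0.845, -0.535, -0.0], [-0.0, -0.0, -1.0]]
ft_force: [0.4, 0.3, -0.1]
opening: 0.03
finger_force: 0.0
```

```bash
python3 -m jog '[[168,[0,0,0.001],[0,0,0]],[168,[0,0,0],[0,0,0]],[168,[0,0,0],[0,0,0]]]' | grep -E "tool_pos|ft_"
python3 -m jog '[[168,[0,0,0.001],[0,0,0]],[168,[0,0,0],[0,0,0]],[168,[0,0,0],[0,0,0]]]'| grep -E "tool_pos|ft_"
python3 - <<'E'
from h import *
t=snap('side','s5.png')
cv2.imwrite('pics/s5c.png',cv2.resize(cv2.cvtColor(t['pixels'][150:270,190:310],cv2.COLOR_RGB2BGR),None,fx=5,fy=5,interpolation=2))
E
```

```text
tool_pos: [0.522, 0.0503, 0.0198]
ft_force: [0.9, -0.2, -0.3]
tool_pos: [0.522, 0.0503, 0.0188]
ft_force: [-0.5, -0.6, -0.7]
```

View pics/s5c.png

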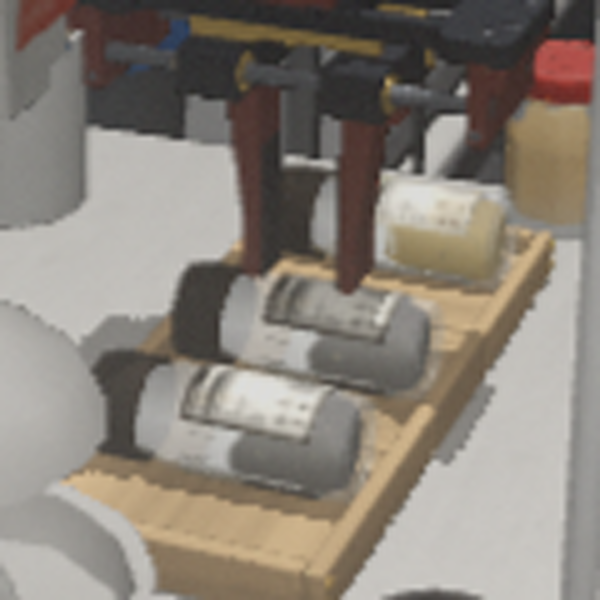

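The fingers now overlap the middle jar's far edge, with tips at crop (255,272) and (350,290). That puts the tip at z≈51 mm and contact close.

```bash
for i in 1; do python3 -m jog '[[168,[0,0,0.001],[0,0,0]],[168,[0,0,0],[0,0,0]],[168,[0,0,0],[0,0,0]]]' | grep -E "tool_pos|ft_"; done
python3 -m jog '[[168,[0,0,0.0007],[0,0,0]],[168,[0,0,0],[0,0,0]],[168,[0,0,0],[0,0,0]]]'| grep -E "tool_pos|ft_"
python3 -m jog '[[168,[0,0,0.0007],[0,0,0]],[168,[0,0,0],[0,0,0]],[168,[0,0,0],[0,0,0]]]'| grep -E "tool_pos|ft_"
```

```text
tool_pos: [0.522, 0.0503, 0.0178]
ft_force: [0.2, 0.2, 0.8]
tool_pos: [0.522, 0.0503, 0.0171]
ft_force: [-0.5, 0.2, 0.0]
tool_pos: [0.522, 0.0503, 0.0164]
ft_force: [0.3, 0.6, -0.9]
```

```bash
python3 -m jog '[[168,[0,0,0.0007],[0,0,0]],[168,[0,0,0],[0,0,0]],[168,[0,0,0],[0,0,0]]]'| grep -E "tool_pos|ft_"
python3 -m jog '[[168,[0,0,0.0007],[0,0,0]],[168,[0,0,0],[0,0,0]],[168,[0,0,0],[0,0,0]]]'| grep -E "tool_pos|ft_"
python3 -m jog '[[168,[0,0,0.0007],[0,0,0]],[168,[0,0,0],[0,0,0]],[168,[0,0,0],[0,0,0]]]'| grep -E "tool_pos|ft_"
```

```text
tool_pos: [0.522, 0.0503, 0.0157]
ft_force: [0.2, -0.1, 0.4]
tool_pos: [0.522, 0.0503, 0.015]
ft_force: [0.5, -1.2, 0.7]
tool_pos: [0.5224, 0.0507, 0.0148]
ft_force: [-0.6, 0.0, 4.9]
```

Contact: 4.9 N at a reported z of 0.0148. First drawing stroke, following the crest profile.

```bash
python3 -m jog '[[168,[0.002,0,0],[0,0,0]],[168,[0.002,0,-0.0003],[0,0,0]],[168,[0.002,0,-0.0003],[0,0,0]],[168,[0.002,0,-0.0003],[0,0,0]],[168,[0.002,0,-0.0003],[0,0,0]]]'| grep -E "tool_pos|ft_"
python3 -m jog '[[168,[0.002,0,-0.0003],[0,0,0]],[168,[0.002,0,-0.0003],[0,0,0]],[168,[0.002,0,-0.0002],[0,0,0]],[168,[0.002,0,-0.0002],[0,0,0]],[168,[0,0,0],[0,0,0]]]'| grep -E "tool_pos|ft_"
python3 - <<'E'
from h import *
print(caps(snap('top'))); t=snap('side','s6.png')
cv2.imwrite('pics/s6c.png',cv2.resize(cv2.cvtColor(t['pixels'][150:270,190:310],cv2.COLOR_RGB2BGR),None,fx=5,fy=5,interpolation=2))
E
```

```text
tool_pos: [0.5275, 0.0588, 0.0159]
ft_force: [-1.1, 0.2, 5.6]
tool_pos: [0.5321, 0.066, 0.0168]
ft_force: [-1.0, -0.3, 5.1]
[(array([-56.1,  31.1]), np.int32(811)), (array([-41.6, 110.6]), np.int32(142))]
```

View pics/s6c.png

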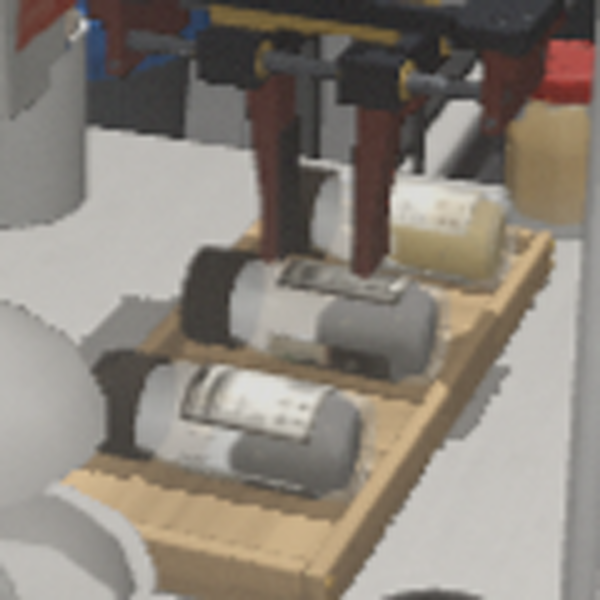

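The jar rolled about 9 mm onto the crest: its label has turned, the tips are at crop (270,255) and (365,270), and the force is a steady 5 N. I'll lift, step back 18 mm and draw again.

```bash
python3 -m jog '[[168,[0,0,-0.004],[0,0,0]],[168,[0,0,-0.004],[0,0,0]],[168,[-0.009,0,0],[0,0,0]],[168,[-0.009,0,0],[0,0,0]],[168,[0,0,0],[0,0,0]],[168,[0,0,0.005],[0,0,0]],[168,[0,0,0.002],[0,0,0]],[168,[0,0,0.001],[0,0,0]],[168,[0,0,0],[0,0,0]],[168,[0,0,0],[0,0,0]]]'| grep -E "tool_pos|ft_"

```

```text
tool_pos: [0.522, 0.0506, 0.0163]
ft_force: [0.5, 0.4, 1.0]
```

```bash
python3 -m jog '[[168,[0,0,0.0007],[0,0,0]],[168,[0,0,0],[0,0,0]],[168,[0,0,0],[0,0,0]]]'| grep -E "tool_pos|ft_"
python3 -m jog '[[168,[0,0,0.0007],[0,0,0]],[168,[0,0,0],[0,0,0]],[168,[0,0,0],[0,0,0]]]'| grep -E "tool_pos|ft_"
python3 - <<'E'
from h import *
t=snap('side'); im=t['pixels']; b=(im.max(2)<70).astype(np.uint8); b[:195]=0;b[250:]=0;b[:,:200]=0;b[:,250:]=0
n,l,st,c=cv2.connectedComponentsWithStats(b)
print([(st[i].tolist(),c[i].round(1).tolist()) for i in range(1,n) if st[i,4]>15])
for y in(6.6,15.6): print(y,proj(t,[*wd(-.042,y/1000),.031]))
E
```

```text
tool_pos: [0.5221, 0.0504, 0.0159]
ft_force: [-0.0, 0.6, 0.3]
tool_pos: [0.522, 0.0503, 0.0151]
ft_force: [0.3, 0.3, -0.7]
[([242, 195, 8, 11, 63], [244.8, 198.8]), ([225, 203, 13, 19, 149], [230.0, 211.8])]
6.6 [[232.22406827 211.36824156]]
15.6 [[233.94944983 209.47506093]]
```

```bash
python3 - <<'E'
from h import *
for f in('side1','s5','s6'):
    im=cv2.imread(f'pics/{f}.png'); b=(im.max(2)<70).astype(np.uint8); b[:195]=0;b[250:]=0;b[:,:200]=0;b[:,250:]=0
    n,l,st,c=cv2.connectedComponentsWithStats(b)
    print(f,[(st[i].tolist(),c[i].round(1).tolist()) for i in range(1,n) if st[i,4]>15])
E
```

```text
side1 [([244, 195, 6, 6, 28], [246.8, 196.9]), ([225, 209, 11, 14, 92], [229.4, 215.6]), ([211, 234, 9, 8, 23], [214.0, 238.1])]
s5 [([242, 195, 8, 9, 53], [245.1, 198.0]), ([225, 203, 13, 19, 153], [230.1, 212.0])]
s6 [([246, 195, 4, 7, 25], [247.4, 197.6]), ([227, 200, 14, 19, 145], [231.8, 208.7])]
```

The jar rolled back into its cradle when released on the slope, so one stroke has to carry it to the crest top (tip 52 mm). I'll start 13 mm behind its top.

```bash
python3 -m jog '[[168,[0,0,-0.005],[0,0,0]],[168,[-0.0065,0,0],[0,0,0]],[168,[-0.0065,0,0],[0,0,0]],[168,[0,0,0],[0,0,0]],[168,[0,0,0.004],[0,0,0]],[168,[0,0,0.0015],[0,0,0]],[168,[0,0,0.0005],[0,0,0]],[168,[0,0,0],[0,0,0]],[168,[0,0,0],[0,0,0]]]'| grep -E "tool_pos|ft_"

```

```text
tool_pos: [0.5156, 0.0397, 0.0144]
ft_force: [-0.6, -0.5, 4.6]
```

Contact at 4.6 N. Now the long stroke.

```bash
python3 -m jog '[[168,[0.0044,0,-0.0003],[0,0,0]],[168,[0.0044,0,-0.0006],[0,0,0]],[168,[0.0044,0,-0.0006],[0,0,0]],[168,[0.0044,0,-0.0005],[0,0,0]],[168,[0.0044,0,-0.0005],[0,0,0]],[168,[0.0044,0,-0.0004],[0,0,0]]]'| grep -E "tool_pos|ft_"
python3 -m jog '[[168,[0.0044,0,-0.0003],[0,0,0]],[168,[0.0044,0,-0.0003],[0,0,0]],[168,[0.0044,0,-0.0002],[0,0,0]],[168,[0.0044,0,-0.0001],[0,0,0]],[168,[0.0044,0,-0.0001],[0,0,0]],[168,[0.0044,0,0.0001],[0,0,0]]]'| grep -E "tool_pos|ft_"
cat > c.py <<'E'
from h import *
t=snap('side'); b=(t['pixels'].max(2)<70).astype(np.uint8); b[:195]=0;b[250:]=0;b[:,:200]=0;b[:,250:]=0
n,l,st,c=cv2.connectedComponentsWithStats(b)
print([(st[i].tolist(),c[i].round(1).tolist()) for i in range(1,n) if st[i,4]>15])
s=telemetry.read_state(); print(rk(s['tool_pos']),s['tool_pos'][2].round(4) if hasattr(s['tool_pos'][2],'round') else s['tool_pos'][2],np.round(s['ft_force'],1))
for y in(6.6,33,59): print(y,proj(t,[*wd(-.042,y/1000),.031+(.004 if y==33 else 0)]).round(1))
E
python3 c.py
```

```text
tool_pos: [0.5299, 0.0622, 0.0176]
ft_force: [-0.5, -0.1, 7.1]
tool_pos: [0.5438, 0.0845, 0.018]
ft_force: [1.0, -0.5, 1.5]
[([230, 195, 16, 20, 158], [235.3, 204.5])]
[-1.3 48. ] 0.018 [ 1.  -0.2  1.6]
6.6 [[232.2 211.4]]
33 [[237.2 204.2]]
59 [[241.9 200.8]]
```

The cap is now at (235.3,204.5), against (235.1,204.8) predicted at the crest. I'll lift and check that it stays.

```bash
python3 -m jog '[[168,[0,0,-0.002],[0,0,0]],[168,[0,0,-0.004],[0,0,0]],[168,[0,0,0],[0,0,0]]]'| grep -E "tool_pos|ft_"
python3 c.py
python3 -m jog '[[168,[-0.009,0,0],[0,0,0]],[168,[-0.009,0,0],[0,0,0]],[168,[-0.009,0,0],[0,0,0]],[168,[0,0,0],[0,0,0]]]'| grep -E "tool_pos|ft_"
python3 c.py
```

```text
tool_pos: [0.5432, 0.0838, 0.0243]
ft_force: [0.7, -0.4, -0.4]
[([230, 195, 20, 20, 168], [235.9, 204.0])]
[-1.2 46.1] 0.0241 [-0.7 -0.1 -0.7]
6.6 [[232.2 211.4]]
33 [[237.2 204.2]]
59 [[241.9 200.8]]
tool_pos: [0.5273, 0.0582, 0.0236]
ft_force: [0.1, 1.1, -0.3]
[([244, 195, 6, 5, 21], [245.9, 196.5]), ([230, 196, 10, 19, 146], [234.8, 205.1])]
[-0.8 17.4] 0.0238 [-0.7  0.2 -0.4]
6.6 [[232.2 211.4]]
33 [[237.2 204.2]]
59 [[241.9 200.8]]
```

```bash
python3 -m jog '[[168,[0,0,0.003],[0,0,0]],[168,[0,0,0.0015],[0,0,0]],[168,[0,0,0.0005],[0,0,0]],[168,[0,0,0],[0,0,0]],[168,[0,0,0],[0,0,0]]]'| grep -E "tool_pos|ft_"

```

```text
tool_pos: [0.529, 0.0615, 0.0189]
ft_force: [-0.9, -0.1, 0.4]
```

```bash
python3 -m jog '[[168,[0,0,0.0005],[0,0,0]],[168,[0,0,0],[0,0,0]],[168,[0,0,0],[0,0,0]]]'| grep -E "tool_pos|ft_"
python3 c.py | sed -n 1,2p
```

```text
tool_pos: [0.529, 0.0614, 0.0186]
ft_force: [-0.4, -0.0, 1.5]
[([245, 195, 5, 7, 24], [246.5, 197.2]), ([230, 196, 11, 19, 151], [235.0, 204.9])]
[-1.3 19.6] 0.0185 [-0.1 -0.   0.8]
```

```bash
python3 -m jog '[[168,[0.0044,0,0.0003],[0,0,0]],[168,[0.0044,0,0.0001],[0,0,0]],[168,[0.0044,0,0.0001],[0,0,0]],[168,[0.0044,0,0.0002],[0,0,0]],[168,[0.0044,0,0.0002],[0,0,0]],[168,[0.0044,0,0.0003],[0,0,0]]]'| grep -E "tool_pos|ft_"
python3 c.py | sed -n 1,2p
python3 -m jog '[[168,[0.0044,0,0.0004],[0,0,0]],[168,[0.0044,0,0.0004],[0,0,0]],[168,[0.0044,0,0.0005],[0,0,0]],[168,[0.0044,0,0.0005],[0,0,0]],[168,[0.0044,0,0.0006],[0,0,0]],[168,[0,0,0],[0,0,0]]]'| grep -E "tool_pos|ft_"
python3 c.py
```

```text
tool_pos: [0.5435, 0.0843, 0.0176]
ft_force: [0.0, 1.2, 4.8]
[([233, 195, 13, 18, 144], [237.4, 202.9])]
[-1.3 47.7] 0.0176 [0.2 1.4 2.3]
tool_pos: [0.5552, 0.1029, 0.0147]
ft_force: [1.0, 1.3, 1.9]
[([235, 195, 11, 17, 130], [239.4, 202.4])]
[-1.3 68.3] 0.0147 [-0.1  1.1  2.9]
6.6 [[232.2 211.4]]
33 [[237.2 204.2]]
59 [[241.9 200.8]]
```

It is seated level at about cradle 2. I'll lift, go to the landing jar and check with both cameras.

```bash
python3 -m jog '[[168,[0,0,-0.006],[0,0,0]],[168,[0,0,-0.009],[0,0,0]],[168,[-0.031,0,0],[0,0,0]],[168,[-0.031,0,0],[0,0,0]],[168,[-0.031,0,0],[0,0,0]],[168,[-0.031,0,0],[0,0,0]],[168,[-0.031,0,0],[0,0,0]],[168,[0,0,0],[0,0,0]],[168,[0,0,0],[0,0,0]]]'| grep -E "tool_pos|ft_"
python3 c.py; python3 -c "
from h import *
print(caps(snap('top')))"
```

```text
tool_pos: [0.4712, -0.0312, 0.0304]
ft_force: [-0.3, 1.2, 0.1]
[([222, 195, 5, 27, 120], [224.0, 206.6]), ([235, 196, 4, 14, 44], [236.7, 203.4]), ([211, 221, 9, 20, 88], [214.2, 229.5])]
[ -0.4 -87.6] 0.0306 [ 0.7  0.6 -0.8]
6.6 [[232.2 211.4]]
33 [[237.2 204.2]]
59 [[241.9 200.8]]
[(array([30.9, 53.6]), np.int32(61)), (array([-41.8, 110.5]), np.int32(146)), (array([-41.8,  57.8]), np.int32(159))]
```

The second jar is at y=57.8 against 58.5 nominal, so cradle 2 is filled. Now the landing jar.

```bash
python3 -m jog '[[168,[0,0,0.01],[0,0,0]],[168,[0,0,0.004],[0,0,0]],[168,[0,0,0.001],[0,0,0]],[168,[0,0,0.0005],[0,0,0]],[168,[0,0,0],[0,0,0]],[168,[0,0,0],[0,0,0]]]'| grep -E "tool_pos|ft_"

```

```text
tool_pos: [0.4723, -0.0278, 0.0143]
ft_force: [-0.7, -0.2, 5.6]
```

```bash
python3 -m jog '[[168,[0.0044,0,0],[0,0,0]],[168,[0.0044,0,0],[0,0,0]],[168,[0.0044,0,0],[0,0,0]],[168,[0.0044,0,0],[0,0,0]],[168,[0.0044,0,0],[0,0,0]],[168,[0.0044,0,0],[0,0,0]],[168,[0.0044,0,0],[0,0,0]],[168,[0.0044,0,0],[0,0,0]],[168,[0.0044,0,0],[0,0,0]],[168,[0.0044,0,0],[0,0,0]],[168,[0.0044,0,0],[0,0,0]],[168,[0,0,0],[0,0,0]]]'| grep -E "tool_pos|ft_"
python3 c.py | sed -n 1,2p
python3 -m jog '[[168,[0,0,-0.003],[0,0,0]],[168,[0,0,-0.005],[0,0,0]],[168,[-0.009,0,0],[0,0,0]],[168,[-0.009,0,0],[0,0,0]],[168,[-0.009,0,0],[0,0,0]],[168,[0,0,0],[0,0,0]],[168,[0,0,0],[0,0,0]]]'| grep -E "tool_pos|ft_"
cat > d.py <<'E'
from h import *
t=snap('side'); b=(t['pixels'].max(2)<70).astype(np.uint8); b[:190]=0;b[250:]=0;b[:,:205]=0;b[:,250:]=0
n,l,st,c=cv2.connectedComponentsWithStats(b)
print([(st[i].tolist(),c[i].round(1).tolist(),rk(ray(t,*c[i],.031)).tolist()) for i in range(1,n) if st[i,4]>15])
print('top',[(c[0].tolist(),int(c[1])) for c in caps(snap('top'))])
s=telemetry.read_state(); print(rk(s['tool_pos']),s['tool_pos'][2],np.round(s['ft_force'],1))
E
python3 d.py
```

```text
tool_pos: [0.4985, 0.0138, 0.0142]
ft_force: [1.7, -0.1, 3.3]
[([233, 195, 13, 21, 153], [237.4, 204.1]), ([213, 215, 16, 20, 100], [219.2, 222.6])]
[ -1.4 -37.5] 0.0142 [0.3 0.1 4.5]
tool_pos: [0.4828, -0.0121, 0.0223]
ft_force: [-0.4, -0.2, -0.1]
[([227, 190, 5, 29, 121], [228.8, 204.2], [-61.4, 33.6]), ([235, 194, 8, 17, 95], [238.7, 203.7], [-43.0, 43.4]), ([213, 215, 11, 20, 91], [218.9, 223.7], [-45.9, -50.2])]
top [([30.5, 53.7], 55), ([-41.6, 110.6], 147), ([-41.8, 58.0], 158), ([-43.9, -88.1], 1502)]
[ -0.9 -65.9] 0.022411888891497145 [0.6 0.  0.5]
```

```bash
python3 -m jog '[[168,[0.012,0,0],[0,0,0]],[168,[0,0,0.004],[0,0,0]],[168,[0,0,0.003],[0,0,0]],[168,[0,0,0.001],[0,0,0]],[168,[0,0,0],[0,0,0]],[168,[0.003,0,0],[0,0,0]],[168,[0.003,0,0],[0,0,0]],[168,[0.003,0,0],[0,0,0]],[168,[0,0,0],[0,0,0]],[168,[0,0,0],[0,0,0]]]'| grep -E "tool_pos|ft_"
python3 -m jog '[[168,[0,0,-0.003],[0,0,0]],[168,[0,0,-0.003],[0,0,0]],[168,[-0.0075,0,0],[0,0,0]],[168,[-0.0075,0,0],[0,0,0]],[168,[0,0,0],[0,0,0]],[168,[0,0,0.004],[0,0,0]],[168,[0,0,0.0015],[0,0,0]],[168,[0,0,0.0005],[0,0,0]],[168,[0,0,0],[0,0,0]],[168,[0,0,0],[0,0,0]]]'| grep -E "tool_pos|ft_"
python3 d.py
```

```text
tool_pos: [0.495, 0.0078, 0.0146]
ft_force: [-1.7, 1.5, 7.2]
tool_pos: [0.4868, -0.0055, 0.0144]
ft_force: [0.3, -1.0, 2.1]
[([228, 191, 5, 31, 124], [230.3, 205.2], [-56.8, 30.8]), ([234, 193, 11, 19, 136], [239.3, 202.4], [-44.2, 49.9]), ([214, 214, 12, 21, 166], [219.1, 223.8], [-45.3, -50.3]), ([237, 231, 4, 5, 19], [238.5, 232.9], [3.2, -68.6])]
top [([30.6, 53.5], 57), ([-41.8, 110.5], 147), ([-41.8, 57.8], 157), ([-45.8, -78.0], 1409)]
[ -1.  -59.5] 0.01441640843709733 [0.4 0.1 1.4]
```

```bash
python3 -m jog '[[168,[0.0022,0,0.0003],[0,0,0]],[168,[0.0044,0,-0.0003],[0,0,0]],[168,[0.0044,0,-0.0006],[0,0,0]],[168,[0.0044,0,-0.0006],[0,0,0]],[168,[0.0044,0,-0.0005],[0,0,0]],[168,[0.0044,0,-0.0005],[0,0,0]],[168,[0.0044,0,-0.0004],[0,0,0]]]'| grep -E "tool_pos|ft_"
python3 d.py
```

```text
tool_pos: [0.5024, 0.0189, 0.0177]
ft_force: [-1.5, -0.3, 8.0]
[([235, 190, 11, 23, 150], [238.2, 201.9], [-47.3, 51.0]), ([245, 190, 5, 5, 19], [247.1, 191.5], [-48.9, 106.2]), ([217, 210, 13, 20, 153], [222.2, 218.8], [-47.8, -29.9])]
top [([30.4, 53.8], 50), ([26.0, 16.7], 45), ([-41.8, 110.4], 145), ([-41.8, 58.0], 156), ([-50.3, -41.2], 1141)]
[ -0.9 -29.6] 0.017710229094145206 [-0.7  0.1  9.1]
```

```bash
python3 -m jog '[[168,[0.0044,0,-0.0004],[0,0,0]],[168,[0.0044,0,-0.0003],[0,0,0]],[168,[0.0044,0,-0.0002],[0,0,0]],[168,[0.0044,0,-0.0001],[0,0,0]],[168,[0.0044,0,-0.0001],[0,0,0]],[168,[0.0022,0,0],[0,0,0]],[168,[0,0,0],[0,0,0]]]'| grep -E "tool_pos|ft_"
python3 d.py
```

```text
tool_pos: [0.5153, 0.0396, 0.0181]
ft_force: [0.8, 0.7, 3.8]
[([239, 190, 11, 18, 97], [242.7, 196.4], [-48.5, 79.4]), ([220, 202, 16, 25, 153], [225.5, 215.1], [-48.3, -13.1])]
top [([26.4, 60.2], 55), ([-41.6, 110.8], 143), ([-52.6, -10.4], 992), ([-42.0, 57.3], 161)]
[-1.  -6.8] 0.018098536472651146 [0.9 0.2 4.2]
```

```bash
python3 -m jog '[[168,[0.003,0,0.0002],[0,0,0]],[168,[0,0,0],[0,0,0]],[168,[0,0,-0.002],[0,0,0]],[168,[0,0,-0.004],[0,0,0]],[168,[0,0,0],[0,0,0]]]'| grep -E "tool_pos|ft_"
python3 d.py
python3 -m jog '[[168,[-0.009,0,0],[0,0,0]],[168,[-0.009,0,0],[0,0,0]],[168,[-0.009,0,0],[0,0,0]],[168,[0,0,0],[0,0,0]],[168,[0,0,0],[0,0,0]]]'| grep -E "tool_pos|ft_"
python3 d.py
```

```text
tool_pos: [0.5162, 0.0412, 0.0242]
ft_force: [0.4, 0.3, -0.5]
[([220, 190, 30, 36, 266], [232.1, 207.7], [-48.6, 21.4])]
top [([-41.6, 110.4], 143), ([-52.5, -7.4], 983), ([-41.7, 57.3], 160)]
[-1.2 -4.2] 0.023893567708148357 [ 0.2 -0.5 -0.4]
tool_pos: [0.5015, 0.0174, 0.0238]
ft_force: [-1.1, -0.2, 0.2]
[([234, 190, 10, 21, 121], [237.4, 199.5], [-53.2, 60.9]), ([244, 190, 6, 5, 19], [247.0, 191.6], [-48.8, 105.6]), ([220, 206, 11, 20, 153], [225.1, 215.4], [-48.4, -14.7])]
top [([30.3, 54.0], 47), ([27.5, 14.0], 50), ([-41.6, 110.4], 143), ([-41.8, 57.9], 154), ([-49.0, -42.3], 1207)]
[ -0.9 -30.9] 0.023969665147837695 [ 0.2  0.8 -0.2]
```

The jar is resting on the crest. Final stroke down into cradle 3.

```bash
python3 -m jog '[[168,[0,0,0.0035],[0,0,0]],[168,[0,0,0.0015],[0,0,0]],[168,[0,0,0.0006],[0,0,0]],[168,[0,0,0],[0,0,0]],[168,[0,0,0],[0,0,0]]]'| grep -E "tool_pos|ft_"

```

```text
tool_pos: [0.5019, 0.0188, 0.0181]
ft_force: [0.3, -0.4, -0.1]
```

```bash
python3 d.py; python3 -m jog '[[168,[0,0,0.0005],[0,0,0]],[168,[0,0,0],[0,0,0]],[168,[0,0,0],[0,0,0]]]'| grep -E "tool_pos|ft_"
python3 d.py
```

```text
[([234, 190, 10, 23, 107], [236.9, 199.6], [-54.2, 60.3]), ([245, 190, 5, 4, 16], [247.3, 191.2], [-48.9, 107.8]), ([227, 202, 11, 18, 81], [230.0, 212.4], [-44.4, 0.9])]
top [([30.8, 54.2], 50), ([28.0, 18.7], 92), ([-41.6, 110.6], 144), ([-41.7, 58.3], 153), ([-49.0, -36.2], 1239)]
[ -1.2 -30.8] 0.018223725306765068 [ 0.3 -0.2 -0.4]
tool_pos: [0.5019, 0.0185, 0.0178]
ft_force: [-0.4, 0.6, -0.2]
[([234, 190, 10, 24, 114], [237.1, 199.9], [-53.0, 58.8]), ([245, 190, 5, 5, 17], [247.3, 191.4], [-48.6, 107.0]), ([226, 201, 11, 20, 97], [229.5, 212.6], [-44.9, -0.5])]
top [([30.5, 54.8], 49), ([27.8, 18.0], 85), ([-41.7, 110.3], 144), ([-41.7, 58.2], 154), ([-49.4, -36.8], 1235)]
[ -1.1 -31. ] 0.017774580954177395 [-0.2 -0.2 -1. ]
```

The jar rolled off the crest by itself into cradle 3: its cap is at (229.5,212.6), against (230.1,212) for the original occupant. I'll retreat and verify.

```bash
python3 -m jog '[[168,[0,0,-0.01],[0,0,0]],[168,[0,0,-0.04],[0,0,0]],[168,[0,0,-0.04],[0,0,0]],[168,[0,0,-0.04],[0,0,0]],[168,[0,0,-0.04],[0,0,0]],[168,[0,0,-0.04],[0,0,0]],[168,[0,0,-0.04],[0,0,0]],[168,[0,0,-0.04],[0,0,0]],[168,[0,0,-0.04],[0,0,0]],[168,[0,0,-0.04],[0,0,0]],[168,[0,0,-0.04],[0,0,0]],[168,[0,0,-0.04],[0,0,0]]]'| grep -E "tool_pos|ft_"
python3 -m jog '[[168,[0,0,-0.02],[0,0,0]],[168,[-0.035,0,-0.02],[0,0,0]],[168,[-0.035,0,0],[0,0,0]],[168,[-0.035,0,0],[0,0,0]],[168,[-0.035,0,0],[0,0,0]],[168,[-0.035,0,0],[0,0,0]],[168,[-0.035,0,0],[0,0,0]],[168,[-0.035,0,0],[0,0,0]],[168,[-0.035,0,0],[0,0,0]],[168,[0,0,0],[0,0,0]],[168,[0,0,0],[0,0,0]]]'
python3 - <<'E'
from h import *
s=snap('top','fin_t.png'); t=snap('side'); print(caps(s))
f=np.hstack([s['pixels'][110:270,170:390],t['pixels'][110:270,170:350]])
cv2.imwrite('pics/fin.png',cv2.resize(cv2.cvtColor(f,cv2.COLOR_RGB2BGR),None,fx=2,fy=2,interpolation=2))
E
```

```text
tool_pos: [0.5008, 0.0189, 0.4708]
ft_force: [0.7, 0.2, 0.2]
time: 30.22
tool_pos: [0.3511, -0.2188, 0.5083]
eef_rot: [[0.537, 0.843, 0.001], [0.843, -0.537, -0.0], [0.0, 0.001, -1.0]]
ft_force: [-0.2, 0.6, 0.3]
opening: 0.0299
finger_force: 0.0
[(array([29.9, 54. ]), np.int32(100)), (array([29.2, 13.7]), np.int32(96)), (array([-41.7, 110.6]), np.int32(160)), (array([-41.8,  58.2]), np.int32(170)), (array([-41.8,   5.9]), np.int32(178))]
```

View pics/fin.png

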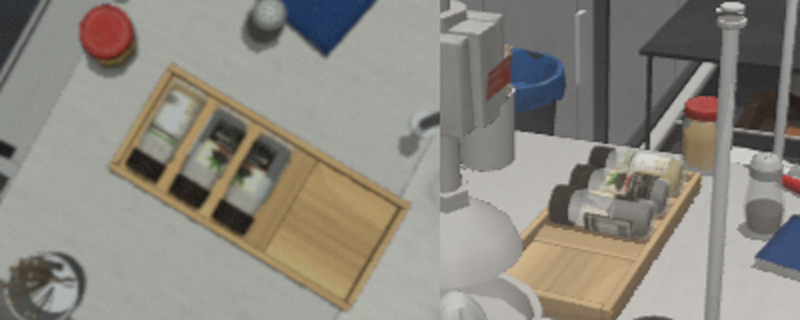

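The picture shows all three jars side by side in the cradles, with caps at about (147,165), (190,190) and (234,215) and row positions 110.6, 58.2 and 5.9 mm. The landing is empty, and the salt shaker, red-lidded jar and pot have not moved.

```bash
python3 -c "
from station import manip
print(manip.hand_in())"
```

```text
the job is handed in; nothing more can be done
None
```

The job is handed in: all three jars lie side by side, one in each cradle; the left end jar, salt shaker, red-lidded jar and stirrer pot are where they were, and about 30 s of the 72 s were used.

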